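# Clamp a re-treaded clog sole in the sole press until the ratchet handle clicks

### The arm

A 6-joint arm with a two-finger parallel gripper is mounted at the origin on the work surface. World frame = base frame: x ahead of the robot, y to its left, z up, the work surface at z = 0. Lengths are in mm, angles in rad, forces in N, time in s.
With the tool pointing down it reaches from about 275 to 750 mm from the base axis. Payload 10.2 kg.
Tool frame: the origin (TCP) lies midway between the tips of the shut fingers; the grasp point (between the pads) lies 19 mm behind it; x points along the fingers, y is the direction in which the jaws open and shut, and the axes are right-handed (so a half turn about x gives the same grasp; the last joint's range is limited). The gripper opens to 85 mm and grips with 20 to 120 N. Pads are 22 mm wide; open, the fingers measure 114 mm over their backs; the gripper's body (76 mm by 85 mm) begins 54 mm behind the grasp point. The pads swing forward as they close: fully open they stand 13 mm farther back than shut.
Start: joints at [-1.493, 0.313, 1.498, -0, 1.331, -0.223], TCP at [155.536, -501.438, 231.294] pointing down, gripper open.
Joint ranges: [-2.94, 2.94], [-0.97, 2.17], [0.19, 2.56], [-1.23, 4.37], [0.02, 3.11], [-2.88, 2.88]. Speed limits (rad/s): [2.39, 2.39, 3.01, 3.14, 3.14, 3.14].

### API

Orientations are given as a unit quaternion [w, x, y, z].
In Python, from rig import sense, capture, get_calibration, finish_job gives the robot as it stands.
- The arm moves only by the tool jog_arm, never from a script. Its argument "increments" is a list of rows, each an object of numbers: "rx", "ry", "rz": the turn, a rotation vector about the tool's x, y, z in rad; "x", "y", "z": the shift along the tool's x, y, z in mm; "hand": the finger opening in mm, from 0 to 85.4. A call has 1 to 5 rows; each row shifts and turns the commanded pose from where the row before left it, along the tool's axes as they then stand; what a row does not reach is not made up. A row lasts 1/8 s, in which the tool goes at most 62.5 mm and 10.7 degrees, less where a joint would pass 70% of its speed; a pose out of reach is approached as far as the arm can. A call with a gripper value outside its range is refused whole. The fingers move at their own pace and stop on an object; "force" is the grip in N (left out, the last holds). Time passes only in rows, so rows that do not move let the fingers close. It gives the time, the measured TCP pose, the force and the opening at its end, in the units of the state.
- sense(): the state, without advancing time (a new reading comes with each control period).
- capture(name): name is "side" or "top"; returns the picture (400x640x3 uint8, red, green, blue); there is no depth.
- get_calibration(name): a dict with "camera_matrix" (3x3 intrinsics, pixels), "D" ([k1, k2, p1, p2, k3] as OpenCV has them; the pictures are not rectified), "R" (3x3) and "t" (3): a world point X has camera coordinates R X + t. Camera axes: x right, y down, z forward; pixel columns grow to the right and rows downward; lengths in mm; the calibration is good to about 2 mm. A picture is of the moment at which its call begins. get_calibration takes no time and is no camera call.
- finish_job(): hands the job in, once; it reports no verdict.
The state is a dict: "time_s": time; "joints": joint angles; "dq": joint speeds; "tau": joint torques, N m; "eef_pos": TCP position; "ee_rot": TCP orientation; "force": force on the tool from outside, world axes, zero at the start; "wrist_torque": the same for the moment, N m; "grip_width": opening from 0.0 (shut) to 1.0 (fully open).
Only numpy, scipy, OpenCV 4.12 (cv2) and the standard library are available. Lean on these libraries where they do the work, as an engineer would, in place of code of your own. Each camera call takes 0.05 s, during which the arm holds its last target.

### The job

The clog sole on the press's board has just had a new tread cemented on: slide it along the board, toe first, fully home into the V of the toe stop, lying straight with the tread centred under the pad. Then wind the three-spoke handle clockwise until its ratchet slips and clicks over at least three times, and leave the sole clamped under the pad. Do not disturb the jar, the tin or the hammer.

Things in the scene. Friction and masses are not known exactly. Their poses are not given: they have to be found in the camera images.
- press: Bench-top sole press, fixed; place and heading vary. Origin on the vertical screw axis at bench height; x points from the axis to the column (the push direction), so its open throat faces -x; z up. Wooden baseboard x -245 to +145 mm, y +-85 mm, top at z 20 mm. Green column 46 mm square at x 90 to 136 mm; green arm 46 mm wide from it to the screw, z 127 to 165 mm.
- toe_stop (a point): Toe stop: two upright steel plates on the baseboard (z 20 to 42 mm) that form a 60 degree V, open to the throat: in the press's frame the 8 mm plates run from x 8 mm, 61 mm off the centre line, to x 65 mm, 28 mm off it. This point: on the board and the centre line, where the round toe's end (65 mm ahead of the screw axis) comes to lie when home.
- ram: Round pressure pad, 64 mm across, on the screw's foot. Origin: middle of its underside, on the screw axis. It starts 53 to 57 mm above the bench, 4 to 8 mm above the tread's top, and goes straight down as the screw is wound. The screw runs through a green boss on the arm, 56 mm across, z 113 to 178 mm.
- hub (a point): On the screw axis at mid height of the three level spokes: 228 to 235 mm above the bench at the start, sinking with the pad. Hub 51 mm across, its top 19 mm above this point, nothing above that. Its underside is 20 mm below; there a toothed wheel 50 mm across and 13 mm thick, one tooth yellow, is fixed to the screw. Below it is free space down to the arm and boss (top 178 mm).
- red_ball (a point): Middle of the red ball (23 mm across) at the end of one spoke, 75 mm from the axis, level with the hub point. The other two spokes, 120 degrees to either side, end in black balls. Spokes: level round steel bars 12 mm thick, bare from 26 to 63 mm from the axis.
- screw (a joint): Turn of the screw, rad; grows clockwise seen from above, as the pad goes down 20 mm a turn; starts at 0 to 1.25. Winding it takes about 0.28 N m at the handle; it stays where it is left. With the sole home the pad meets the tread at about 2.5.
- handle (a joint): Slip of the handle round the screw, rad: 0 at the start, grows as it slips clockwise. Below the set torque, about 0.5 N m (10 N at 50 mm from the axis), the handle carries the screw along and this stays still. Once the pad bears hard on the work, screw and yellow tooth stop and the handle slips on, a click each 15 degrees (three clicks: 0.79 rad). The pad then stays clamped by itself.
- sole: Wooden clog sole, loose, 200 mm long, 0.2 to 0.45 kg, lying bottom up on the baseboard. Origin on its flat underside below the tread's middle; x to the toe, z up. Toe end x +65 mm, heel end x -135 mm. Wood 24 mm thick. Home, its origin is on the screw axis and its x along the press's x; it starts 60 to 105 mm short of that, up to 0.28 rad skewed and 18 mm off centre.
- tread (a point): Middle of the top of the sole's black rubber tread, 29 mm above the sole's origin. The tread covers the forepart, 78 mm wide at most; the toe is round, of 39 mm radius about 26 mm ahead of this point.
- heel_back (a point): Rearmost point of the sole's heel, 135 mm behind its origin and 30 mm above its underside. Heel block: 60 mm wide, from here 50 mm forward, top 47 mm above the underside; its back is upright and flat for 34 mm, square to the sole's length, with corners of 13 mm radius.
- jar: Bystander: glass jar with an orange lid, 72 mm across, 100 mm high; origin under its middle.
- tin: Bystander: yellow cement tin, 68 mm across, 85 mm high; origin under its middle.
- hammer: Bystander: hammer lying on the bench, 240 mm long; origin at mid length on its underside, x to the head.

How it is judged (in metres and radians):
On the way, in this order (a step that is already met when the one before it is completed fails the run):
1. the sole lies fully home in the toe stop, straight, with its tread centred under the pad (horizontal distance between tread and ram below 0.01 m and angle between the x axis of sole and the x axis of press, either way round below 0.14 rad and linear speed of sole below 0.02 m/s), for 0.2 s.
2. with the pad bearing on the tread, the ratchet has slipped at least three clicks (value of joint handle above 0.72 rad and contact force between ram and sole above 30 N), for 0.1 s.
At the end, for the whole second after the job is handed in: The sole lies home under the pad (tread centred within 10 mm, straight within 8 degrees) and at rest, clamped by the pad with more than 30 N, the ratchet having slipped three clicks (0.72 rad or more) (all of step 2 and horizontal distance between tread and ram below 0.01 m and angle between the x axis of sole and the x axis of press, either way round below 0.14 rad and linear speed of sole below 0.01 m/s); the robot touches nothing.
It fails at once if the jar, the tin or the hammer is moved by more than 25 mm (distance of any of jar, tin, hammer from where it was at the start of the episode above 0.025 m).
It also fails if it takes over 58 s, if anything falls off the work surface, if the arm or the gripper's body presses on something with over 40 N, if the wrist force passes 120 N, or if a joint passes its speed limit or range.

## Working session

There is one attempt and no reset: what is moved stays moved. The work goes in short steps, Python scripts to look and compute and a tool call to move; the robot and the scene stay as the last step left them, time stands still between calls to the robot, and variables do not carry over. Pictures are saved under pics/ and viewed, and the job is handed in when it is done.

Besides the shell and the picture viewer there is one more tool, called after "Request:" as a command line: name --argument value ..., lists and objects as JSON in quotes. jog_arm: Moves the arm, as the interface text tells. Its arguments: {"type":"object","properties":{"increments":{"type":"array","items":{"type":"object","properties":{"rx":{"type":"number"},"ry":{"type":"number"},"rz":{"type":"number"},"x":{"type":"number"},"y":{"type":"number"},"z":{"type":"number"},"hand":{"type":"number"}}}},"force":{"type":"number"}},"required":["increments"]}

```bash
ls; mkdir -p pics; python3 - <<'E'
from rig import *
import cv2
for n in("top","side"):
    im=capture(n); cv2.imwrite(f"pics/{n}0.png",im[:,:,::-1])
    c=get_calibration(n); print(n,{k:__import__('numpy').round(v,3).tolist() for k,v in c.items()})
print(sense())
E
```

```text
pics
top {'camera_matrix': [[413.879, 0.0, 320.336], [0.0, 413.879, 194.345], [0.0, 0.0, 1.0]], 'D': [-0.05, 0.0, 0.0, 0.0, 0.0], 'R': [[0.028, -0.998, 0.048], [-0.986, -0.035, -0.164], [0.165, -0.043, -0.985]], 't': [77.17, 610.313, 921.12]}
side {'camera_matrix': [[476.356, 0.0, 327.464], [0.0, 476.356, 205.633], [0.0, 0.0, 1.0]], 'D': [-0.11, 0.0, 0.0, 0.0, 0.0], 'R': [[-0.932, -0.361, 0.02], [-0.203, 0.477, -0.855], [0.299, -0.802, -0.518]], 't': [595.192, 191.088, 1009.498]}
{'time_s': 0.1, 'joints': array([-1.49339351e+00,  3.13407477e-01,  1.49834846e+00, -1.53993417e-05,
        1.33097063e+00, -2.23396106e-01]), 'dq': array([ 0.00201781, -0.00506996, -0.00262995,  0.00123097, -0.00011844,
        0.0027074 ]), 'tau': array([ 1.95664594e-03, -4.12903976e+01, -2.60139549e+01, -2.79051947e-04,
        3.06516573e-03,  2.91173059e-06]), 'eef_pos': array([ 155.51805162, -501.2086205 ,  230.79018448]), 'ee_rot': array([ 0.10554905,  0.69914813,  0.10634948, -0.6991002 ]), 'force': array([ 0.6730172 ,  0.3651353 , -0.28395908]), 'wrist_torque': array([-0.02346957, -0.01105241,  0.02320949]), 'grip_width': 0.9991673866438494}
```

View pics/top0.png

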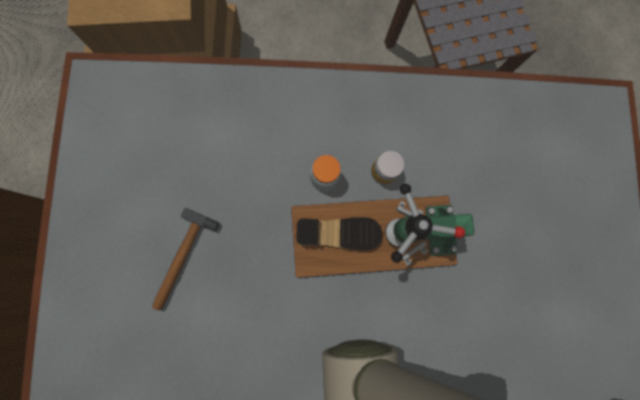

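View pics/side0.png

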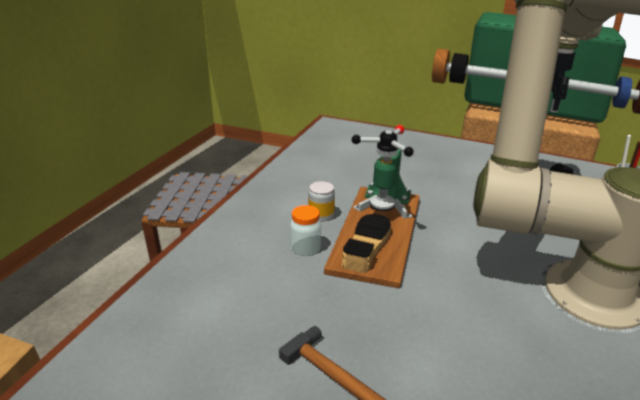

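```bash
cat > h.py <<'E'
from rig import *
import cv2, numpy as np
C={n:get_calibration(n) for n in("top","side")}
def K(n):
    c=C[n]; return np.array(c["camera_matrix"],float),np.array(c["D"],float),np.array(c["R"],float),np.array(c["t"],float)
def ray(n,uv):
    k,D,R,t=K(n); p=cv2.undistortPoints(np.array([[uv]],float),k,D)[0,0]
    d=R.T@np.array([p[0],p[1],1]); return -R.T@t,d
def plane(n,uv,z):
    o,d=ray(n,uv); return o+d*(z-o[2])/d[2]
def proj(n,X):
    k,D,R,t=K(n); return cv2.projectPoints(np.array(X,float).reshape(-1,3),cv2.Rodrigues(R)[0],t,k,D)[0].reshape(-1,2)
def tri(a,b):
    o1,d1=ray("top",a);o2,d2=ray("side",b);d1/=np.linalg.norm(d1);d2/=np.linalg.norm(d2)
    s=np.linalg.lstsq(np.c_[d1,-d2],o2-o1,rcond=None)[0]
    p,q=o1+s[0]*d1,o2+s[1]*d2; return (p+q)/2,np.linalg.norm(p-q)
def crop(n,im,x0,y0,x1,y1,f,name):
    cv2.imwrite(name,cv2.resize(im[y0:y1,x0:x1,::-1],None,fx=f,fy=f,interpolation=cv2.INTER_CUBIC))
E
python3 - <<'E'
from h import *
a=cv2.imread("pics/top0.png")[:,:,::-1];b=cv2.imread("pics/side0.png")[:,:,::-1]
crop("top",a,285,145,485,285,4,"pics/top0c.png")
crop("side",b,270,110,430,300,3,"pics/side0c.png")
hsv=cv2.cvtColor(a,cv2.COLOR_RGB2HSV)
m=((hsv[:,:,0]>5)&(hsv[:,:,0]<18)&(hsv[:,:,1]>100)).astype(np.uint8)
m[:180]=0;m[300:]=0;m[:,:280]=0;m[:,470:]=0
cs,_=cv2.findContours(m,0,2);c=max(cs,key=cv2.contourArea)
r=cv2.minAreaRect(np.vstack([c for c in cs if cv2.contourArea(c)>20]));print(r)
for p in cv2.boxPoints(r):print(p,plane("top",p,20))
E
```

```text
((373.74029541015625, 235.98345947265625), (70.65975952148438, 160.6873016357422), 86.05481719970703)
[291.15628 206.2651 ] [580.91706829 164.33583734  20.        ]
[451.4628 195.2095] [ 621.73280621 -227.86123757   20.        ]
[456.3243 265.7018] [ 450.53269756 -235.99812614   20.        ]
[296.0178  276.75742] [415.41358729 146.62880606  20.        ]
```

View pics/top0c.png

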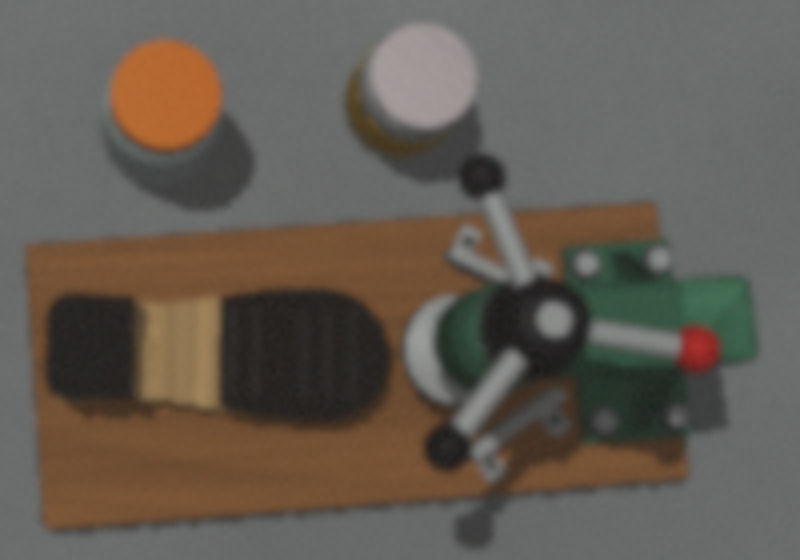

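View pics/side0c.png

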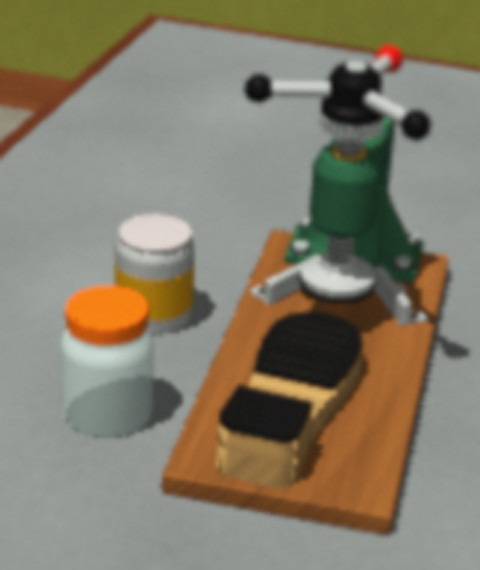

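```bash
cat >> h.py <<'E'
def tc(c): return ((c[0]+.5)/4-.5+285,(c[1]+.5)/4-.5+145)
def sc(c): return ((c[0]+.5)/3-.5+270,(c[1]+.5)/3-.5+110)
E
python3 - <<'E'
from h import *
np.set_printoptions(precision=1,suppress=True)
P=[]
for n,a,b in[("bfar",(482,175),(259,88)),("bnear",(447,447),(416,124)),("red",(699,349),(390,57)),("hubtop",(555,320),(355,68))]:
    p,e=tri(tc(a),sc(b));P.append(p);print(n,p,e)
hub=np.mean(P[:3],0);print("hub",hub,[np.linalg.norm(p-hub) for p in P[:3]])
B=[plane("top",tc(c),20) for c in[(26,245),(44,530),(656,203),(688,480)]]
print(B)
BS=[plane("side",sc(c),20) for c in[(164,480),(392,520),(274,231),(448,258)]]
print(BS)
B=np.array(B)
hd=(B[2]+B[3]-B[0]-B[1])/2;print(np.linalg.norm(hd)); hd/=np.linalg.norm(hd)
wd=B[0]-B[1];print("hd",hd,np.degrees(np.arctan2(hd[1],hd[0])),np.linalg.norm(wd))
ctr=B.mean(0); print("axis from board",ctr+50*hd, "along", (BS[2]+BS[3]-BS[0]-BS[1])/390/2)
# sole
print("heel top",[plane("top",tc(c),67) for c in[(52,310),(52,385),(47,348),(50,300),(52,397)]])
print("toe",plane("top",tc((389,358)),49))
for c in [(222,290),(222,408),(330,290),(335,424),(360,306),(365,412)]:print(c,plane("top",tc(c),49))
for c in [(221,413),(308,437),(229,393),(313,400),(265,425)]: print("heel side",c,plane("side",sc(c),67))
for c,z in[((166,95),100),((423,75),85)]:print(plane("top",tc(c),z))
print([plane("side",sc(c),z) for c,z in[((107,305),100),((156,233),85)]])
E
```

```text
bfar [594.1 -58.  232.5] 0.005435036582202586
bnear [464.8 -40.5 233.2] 0.7528252784830393
red [ 514.1 -162.1  233.5] 0.9268508937094753
hubtop [524.8 -87.3 250. ] 2.2864720421516442
hub [524.3 -86.9 233.1] [np.float64(75.55498733656415), np.float64(75.45654403387637), np.float64(75.93441554502581)]
[array([581.9, 164.4,  20. ]), array([414.5, 147.5,  20. ]), array([ 621.1, -220.7,   20. ]), array([ 453.1, -236.8,   20. ])]
[array([578.9, 173.6,  20. ]), array([414.3, 154. ,  20. ]), array([ 619.2, -214.3,   20. ]), array([ 454.6, -229.3,   20. ])]
386.67793756275927
hd [ 0.1 -1.   0. ] -84.22850326497085 168.1666604576022
axis from board [522.7 -86.1  20. ] along [ 0.1 -1.   0. ]
heel top [array([538.8, 147. ,  67. ]), array([496.5, 145.5,  67. ]), array([517.2, 149.1,  67. ]), array([544.4, 148.4,  67. ]), array([489.8, 145.3,  67. ])]
toe [518.9 -49.2  49. ]
(222, 290) [555.4  49.   49. ]
(222, 408) [487.2  47.6  49. ]
(330, 290) [557.5 -14.3  49. ]
(335, 424) [479.9 -18.   49. ]
(360, 306) [548.7 -32.   49. ]
(365, 412) [487.3 -35.4  49. ]
heel side (221, 413) [548.4 141.5  67. ]
heel side (308, 437) [482.2 144.8  67. ]
heel side (229, 393) [551.2 115.9  67. ]
heel side (313, 400) [491.6 100.5  67. ]
heel side (265, 425) [514.6 143.   67. ]
[658.4  87.4 100. ]
[679.5 -61.4  85. ]
[array([660.8,  87.4, 100. ]), array([678.1, -57.1,  85. ])]
```

```bash
cat >> h.py <<'E'
from scipy.spatial.transform import Rotation as Ro
np.set_printoptions(precision=2,suppress=True)
def pose():
    s=sense(); q=s["ee_rot"]; return s,np.array(s["eef_pos"]),Ro.from_quat([q[1],q[2],q[3],q[0]])
def goto(T,ydir_deg):
    """print tool-frame shift (after rotating) and rotvec to reach target T, tool x down, tool y at heading deg"""
    s,p,R=pose(); a=np.radians(ydir_deg); y=np.array([np.cos(a),np.sin(a),0]);x=np.array([0,0,-1.])
    M=Ro.from_matrix(np.c_[x,y,np.cross(x,y)])
    print("t",s["time_s"],"pos",p,"yhead",np.degrees(np.arctan2(*R.as_matrix()[1::-1,1])),"j",s["joints"],"F",s["force"],"w",s["grip_width"]*85.4)
    print("rotvec",(R.inv()*M).as_rotvec(),"shift before turn",R.inv().apply(np.array(T)-p),"after turn",M.inv().apply(np.array(T)-p))
E
python3 - <<'E'
from h import *
print(pose()[2].as_matrix())
goto((518.3,124,300),0.5); goto((518.3,124,300),180.5)
E
```

```text
[[-0.    0.3  -0.96]
 [ 0.   -0.96 -0.3 ]
 [-1.   -0.   -0.  ]]
t 0.1 pos [ 155.52 -501.21  230.79] yhead -72.76527355041864 j [-1.49  0.31  1.5  -0.    1.33 -0.22] F [ 0.67  0.37 -0.28] w 85.32889481938474
rotvec [-1.28 -0.    0.  ] shift before turn [ -68.54 -489.72 -531.75] after turn [ -69.21  368.22 -622.02]
t 0.1 pos [ 155.52 -501.21  230.79] yhead -72.76527355041864 j [-1.49  0.31  1.5  -0.    1.33 -0.22] F [ 0.67  0.37 -0.28] w 85.32889481938474
rotvec [1.86 0.   0.  ] shift before turn [ -68.54 -489.72 -531.75] after turn [ -69.21 -368.22  622.02]
```

Request:
jog_arm --increments '[{"rx": -0.183,"x": -14},{"rx": -0.183,"x": -14},{"rx": -0.183,"x": -14},{"rx": -0.183,"x": -14},{"rx": -0.183,"x": -14}]'

```text
schema error: expected keys rx, ry, rz, x, y, z, hand
```

Request:
jog_arm --increments '[{"rx": -0.183},{"rx": -0.183},{"y": 29,"z": -50},{"y": 29,"z": -50},{"y": 29,"z": -50}]'

```text
schema error: expected keys rx, ry, rz, x, y, z, hand
```

Request:
jog_arm --increments '[{"y": 29,"z": -50},{"y": 29,"z": -50},{"y": 29,"z": -50},{"y": 29,"z": -50},{"y": 29,"z": -50}]'

```text
schema error: expected keys rx, ry, rz, x, y, z, hand
```

```bash
python3 - <<'E'
from h import *
goto((518.3,124,300),0.5)
E
```

```text
t 0.1 pos [ 155.52 -501.21  230.79] yhead -72.76527355041864 j [-1.49  0.31  1.5  -0.    1.33 -0.22] F [ 0.67  0.37 -0.28] w 85.32889481938474
rotvec [-1.28 -0.    0.  ] shift before turn [ -68.54 -489.72 -531.75] after turn [ -69.21  368.22 -622.02]
```

All keys are required.

Request:
jog_arm --increments '[{"rx": -0.183,"ry": 0,"rz": 0,"x": -14,"y": 0,"z": 0,"hand": 85},{"rx": -0.183,"ry": 0,"rz": 0,"x": -14,"y": 0,"z": 0,"hand": 85},{"rx": -0.183,"ry": 0,"rz": 0,"x": -14,"y": 0,"z": 0,"hand": 85},{"rx": -0.183,"ry": 0,"rz": 0,"x": -14,"y": 0,"z": 0,"hand": 85},{"rx": -0.183,"ry": 0,"rz": 0,"x": -14,"y": 0,"z": 0,"hand": 85}]'

```text
time_s: 0.72
eef_pos: [155.5, -501.3, 301.4]
ee_rot: [0.405, 0.579, 0.406, -0.579]
force: [-0.6, -0.2, 0.2]
grip_width: 0.993
```

Request:
jog_arm --increments '[{"rx": -0.183,"ry": 0,"rz": 0,"x": 0,"y": 0,"z": 0,"hand": 85},{"rx": -0.183,"ry": 0,"rz": 0,"x": 0,"y": 0,"z": 0,"hand": 85},{"rx": 0,"ry": 0,"rz": 0,"x": 0,"y": 29,"z": -50,"hand": 85},{"rx": 0,"ry": 0,"rz": 0,"x": 0,"y": 29,"z": -50,"hand": 85},{"rx": 0,"ry": 0,"rz": 0,"x": 0,"y": 29,"z": -50,"hand": 85}]'

```text
time_s: 1.35
eef_pos: [241.4, -348.7, 301.0]
ee_rot: [0.502, 0.498, 0.503, -0.497]
force: [0.9, -1.2, 0.5]
grip_width: 0.99
```

```bash
python3 - <<'E'
from h import *
goto((518.3,124,300),0.5)
E
```

```text
t 1.35 pos [ 241.4  -348.73  300.97] yhead 0.5988561950819121 j [-1.24  0.04  1.64  0.    1.46 -1.25] F [ 0.88 -1.19  0.5 ] w 84.56685564334616
rotvec [ 0. -0.  0.] shift before turn [   1.25  281.83 -469.81] after turn [   0.97  281.01 -470.3 ]
```

Request:
jog_arm --increments '[{"rx": 0,"ry": 0,"rz": 0,"x": 0,"y": 28.1,"z": -47,"hand": 85},{"rx": 0,"ry": 0,"rz": 0,"x": 0,"y": 28.1,"z": -47,"hand": 85},{"rx": 0,"ry": 0,"rz": 0,"x": 0,"y": 28.1,"z": -47,"hand": 85},{"rx": 0,"ry": 0,"rz": 0,"x": 0,"y": 28.1,"z": -47,"hand": 85},{"rx": 0,"ry": 0,"rz": 0,"x": 0,"y": 28.1,"z": -47,"hand": 85}]'

```text
time_s: 1.98
eef_pos: [379.3, -112.2, 301.2]
ee_rot: [0.503, 0.497, 0.503, -0.497]
force: [0.3, -0.8, -0.4]
grip_width: 0.995
```

Request:
jog_arm --increments '[{"rx": 0,"ry": 0,"rz": 0,"x": 0,"y": 28.1,"z": -47,"hand": 85},{"rx": 0,"ry": 0,"rz": 0,"x": 0,"y": 28.1,"z": -47,"hand": 85},{"rx": 0,"ry": 0,"rz": 0,"x": 0,"y": 28.1,"z": -47,"hand": 85},{"rx": 0,"ry": 0,"rz": 0,"x": 0,"y": 28.1,"z": -47,"hand": 85},{"rx": 0,"ry": 0,"rz": 0,"x": 0,"y": 28.1,"z": -47,"hand": 85}]'

```text
time_s: 2.6
eef_pos: [517.3, 124.4, 301.0]
ee_rot: [0.503, 0.497, 0.503, -0.497]
force: [0.7, -0.6, 0.3]
grip_width: 0.995
```

Request:
jog_arm --increments '[{"rx": 0,"ry": 0,"rz": 0,"x": 50,"y": 0,"z": 0,"hand": 85},{"rx": 0,"ry": 0,"rz": 0,"x": 50,"y": 0,"z": 0,"hand": 85},{"rx": 0,"ry": 0,"rz": 0,"x": 50,"y": 0,"z": 0,"hand": 85},{"rx": 0,"ry": 0,"rz": 0,"x": 50,"y": 0,"z": 0,"hand": 85},{"rx": 0,"ry": 0,"rz": 0,"x": 0,"y": 0,"z": 0,"hand": 85}]'

```text
time_s: 3.22
eef_pos: [514.7, 122.5, 98.6]
ee_rot: [0.501, 0.495, 0.505, -0.499]
force: [0.1, -1.5, 0.6]
grip_width: 0.997
```

```bash
python3 - <<'E'
from h import *
goto((518.3,124,28),0.5)
for n in("top","side"): 
    im=capture(n)
    if n=="top": crop(n,im,285,145,485,285,4,"pics/top1c.png")
    else: crop(n,im,270,110,430,300,3,"pics/side1c.png")
E
```

```text
t 3.225 pos [514.71 122.51  98.6 ] yhead 0.6247979976155551 j [0.01 0.47 1.65 0.   1.03 0.  ] F [ 0.06 -1.51  0.63] w 85.12836289266
rotvec [0.   0.   0.01] shift before turn [70.57  4.12 -1.45] after turn [70.6   3.6  -1.46]
```

View pics/side1c.png

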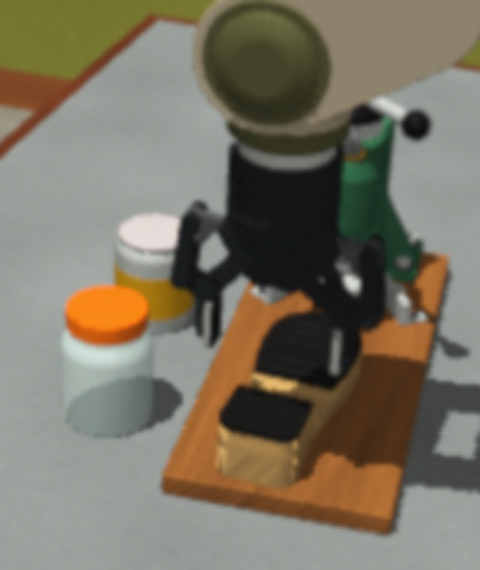

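View pics/top1c.png

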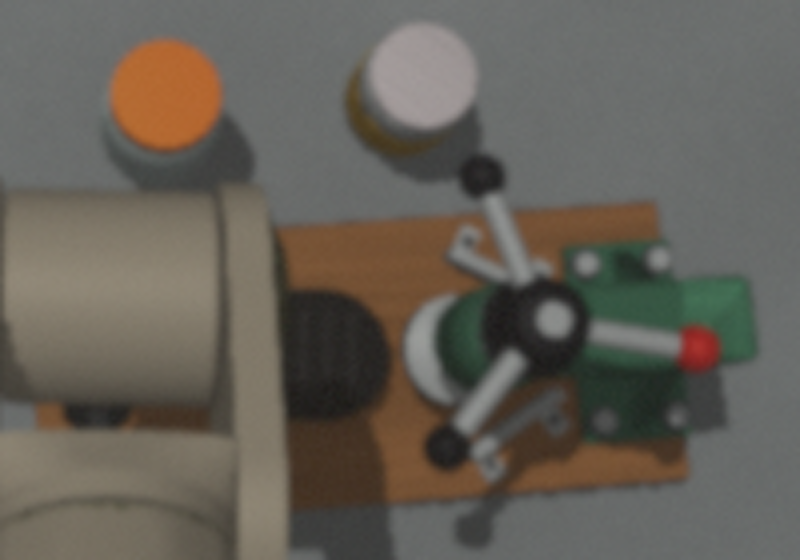

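```bash
python3 - <<'E'
from h import *
for z in(200,250,300,350,400): print(z,plane("top",tc((285,300)),z),plane("top",tc((285,190)),z),plane("top",tc((5,300)),z))
# side: heights in tool-axis plane: intersect with vertical line region at tool axis; wrist lower rim & flange
for z in (98.6,120,140,160,180,200,220,240,260,280,300): print(z,(proj("side",(514.7,122.5,z))[0]-[270,110]+.5)*3-.5)
im=capture("side"); crop("side",im,200,0,500,200,2.6,"pics/s2.png")
im=capture("top"); cv2.imwrite("pics/t2.png",im[:,:,::-1])
E
```

```text
200 [534.42  32.   200.  ] [589.13  32.76 200.  ] [529.94 168.77 200.  ]
250 [529.01  38.61 250.  ] [580.31  39.32 250.  ] [524.8  166.87 250.  ]
300 [523.6   45.21 300.  ] [571.5   45.87 300.  ] [519.67 164.97 300.  ]
350 [518.18  51.81 350.  ] [562.68  52.43 350.  ] [514.53 163.06 350.  ]
400 [512.77  58.42 400.  ] [553.86  58.99 400.  ] [509.4  161.16 400.  ]
98.6 [276.29 373.2 ]
120 [278.07 348.1 ]
140 [279.76 324.13]
160 [281.48 299.65]
180 [283.22 274.64]
200 [285.   249.09]
220 [286.81 223.  ]
240 [288.65 196.36]
260 [290.52 169.14]
280 [292.42 141.34]
300 [294.35 112.94]
```

View pics/s2.png

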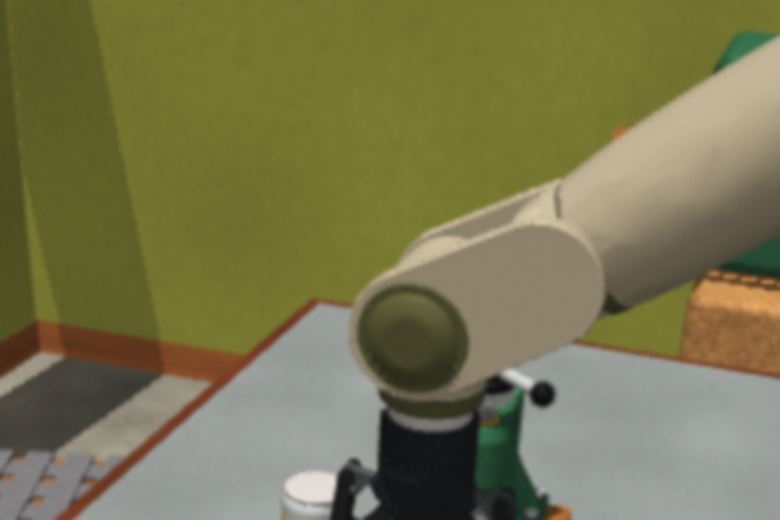

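View pics/t2.png

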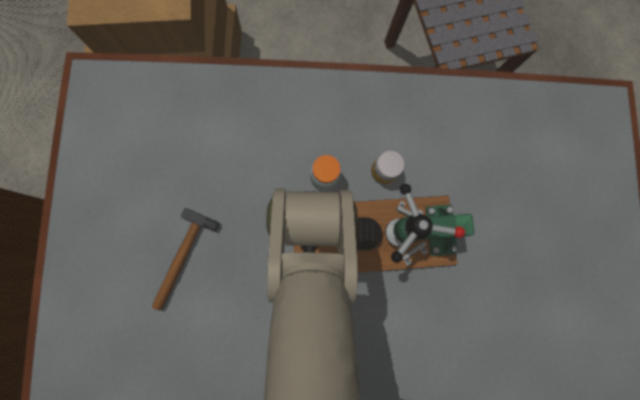

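```bash
cat >> h.py <<'E'
def goto2(T,ydir_deg,tilt):
    s,p,R=pose(); a=np.radians(ydir_deg); y=np.array([np.cos(a),np.sin(a),0]);x=np.array([0,0,-1.])
    M=Ro.from_matrix(np.c_[x,y,np.cross(x,y)])*Ro.from_rotvec([0,-tilt,0])
    print("t",s["time_s"],"pos",p,"xax",R.as_matrix()[:,0],"yax",R.as_matrix()[:,1],"F",s["force"],"w",s["grip_width"]*85.4,"j",s["joints"])
    print("rotvec",(R.inv()*M).as_rotvec(),"shift before turn",R.inv().apply(np.array(T)-p),"after turn",M.inv().apply(np.array(T)-p))
E
python3 - <<'E'
from h import *
goto2((518.3,113.5,32),0.5,0.4)
E
```

```text
t 3.425 pos [517.89 122.62 103.54] xax [ 0.  0. -1.] yax [1.   0.01 0.  ] F [-0.13  0.74 -0.55] w 85.42242705573601 j [0.01 0.46 1.64 0.   1.03 0.  ]
rotvec [ 0.  -0.4 -0. ] shift before turn [71.54  0.04  9.13] after turn [ 69.44   0.33 -19.45]
```

Request:
jog_arm --increments '[{"rx": 0,"ry": -0.133,"rz": 0,"x": 0,"y": 1,"z": 0,"hand": 85},{"rx": 0,"ry": -0.133,"rz": 0,"x": 0,"y": 1,"z": 0,"hand": 85},{"rx": 0,"ry": -0.133,"rz": 0,"x": 0,"y": 1,"z": 0,"hand": 85},{"rx": 0,"ry": 0,"rz": 0,"x": 0,"y": 0,"z": 0,"hand": 85}]'

```text
time_s: 3.92
eef_pos: [520.1, 124.0, 102.2]
ee_rot: [0.593, 0.389, 0.393, -0.585]
force: [0.2, 0.3, 0.1]
grip_width: 0.992
```

```bash
python3 - <<'E'
from h import *
goto2((518.3,113.5,32),0.5,0.4)
E
```

```text
t 3.925 pos [520.07 124.04 102.24] xax [ 0.01 -0.39 -0.92] yax [1.   0.01 0.  ] F [0.23 0.34 0.14] w 84.6820036422626 j [ 0.2   0.55  1.55 -0.43  1.15  0.39]
rotvec [ 0. -0. -0.] shift before turn [ 68.82  -2.01 -17.54] after turn [ 68.8   -1.86 -17.66]
```

Request:
jog_arm --increments '[{"rx": 0,"ry": 0,"rz": 0,"x": 17,"y": -0.5,"z": -4.4,"hand": 85},{"rx": 0,"ry": 0,"rz": 0,"x": 17,"y": -0.5,"z": -4.4,"hand": 85},{"rx": 0,"ry": 0,"rz": 0,"x": 17,"y": -0.5,"z": -4.4,"hand": 85},{"rx": 0,"ry": 0,"rz": 0,"x": 17,"y": 0,"z": -4.4,"hand": 85},{"rx": 0,"ry": 0,"rz": 0,"x": 0,"y": 0,"z": 0,"hand": 85}]'

```text
time_s: 4.55
eef_pos: [517.5, 111.9, 30.3]
ee_rot: [0.592, 0.388, 0.394, -0.587]
force: [0.6, -0.4, -0.2]
grip_width: 1.0
```

```bash
python3 - <<'E'
from h import *
goto2((518.3,113.5,32),0.5,0.4)
im=capture("side");crop("side",im,270,110,430,300,3,"pics/side3c.png")
E
```

```text
t 4.55 pos [517.54 111.91  30.26] xax [ 0.   -0.39 -0.92] yax [ 1.    0.01 -0.  ] F [ 0.56 -0.36 -0.2 ] w 85.38625368889073 j [ 0.18  0.65  1.61 -0.47  1.    0.45]
rotvec [ 0. -0.  0.] shift before turn [-2.22  0.77 -0.78] after turn [-2.22  0.77 -0.78]
```

View pics/side3c.png

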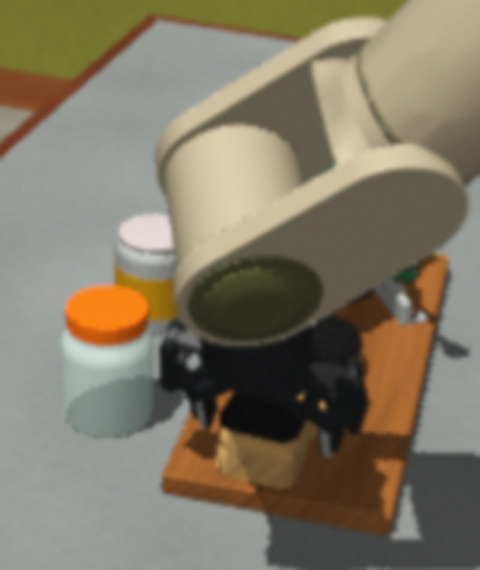

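Request:
jog_arm --increments '[{"rx": 0,"ry": 0,"rz": 0,"x": -1,"y": 0,"z": 0,"hand": 45},{"rx": 0,"ry": 0,"rz": 0,"x": 0,"y": 0,"z": 0,"hand": 45},{"rx": 0,"ry": 0,"rz": 0,"x": 0,"y": 0,"z": 0,"hand": 45},{"rx": 0,"ry": 0,"rz": 0,"x": 0,"y": 0,"z": 0,"hand": 45}]' --force 30

```text
time_s: 5.1
eef_pos: [518.8, 113.1, 33.7]
ee_rot: [0.593, 0.389, 0.393, -0.585]
force: [-0.3, 1.8, 5.6]
grip_width: 0.693
```

```bash
python3 - <<'E'
from h import *
goto2((518.3,113.5,32),0.5,0.4)
E
```

```text
t 5.1 pos [518.81 113.09  33.66] xax [ 0.01 -0.39 -0.92] yax [1.   0.01 0.  ] F [-0.28  1.83  5.64] w 59.14284937763713 j [ 0.18  0.65  1.61 -0.47  1.    0.45]
rotvec [ 0. -0. -0.] shift before turn [ 1.36 -0.51 -1.03] after turn [ 1.36 -0.51 -1.03]
```

```bash
python3 - <<'E'
from h import *
goto2((514.5,22.0,34),5.8,0.4)
E
```

```text
t 5.1 pos [518.81 113.09  33.66] xax [ 0.01 -0.39 -0.92] yax [1.   0.01 0.  ] F [-0.28  1.83  5.64] w 59.14284937763713 j [ 0.18  0.65  1.61 -0.47  1.    0.45]
rotvec [-0.08 -0.    0.03] shift before turn [35.02 -5.35 84.03] after turn [ 34.8 -13.5  83.2]
```

Request:
jog_arm --increments '[{"rx": -0.042,"ry": 0,"rz": 0.017,"x": 0,"y": 0,"z": 0,"hand": 45},{"rx": -0.042,"ry": 0,"rz": 0.017,"x": 0,"y": 0,"z": 0,"hand": 45},{"rx": 0,"ry": 0,"rz": 0,"x": 5,"y": -1.9,"z": 11.9,"hand": 45},{"rx": 0,"ry": 0,"rz": 0,"x": 5,"y": -1.9,"z": 11.9,"hand": 45},{"rx": 0,"ry": 0,"rz": 0,"x": 5,"y": -1.9,"z": 11.9,"hand": 45}]'

```text
time_s: 5.72
eef_pos: [517.4, 74.1, 33.6]
ee_rot: [0.619, 0.371, 0.41, -0.558]
force: [-0.3, 5.1, 5.2]
grip_width: 0.692
```

Request:
jog_arm --increments '[{"rx": 0,"ry": 0,"rz": 0,"x": 5,"y": -1.9,"z": 11.9,"hand": 45},{"rx": 0,"ry": 0,"rz": 0,"x": 5,"y": -1.9,"z": 11.9,"hand": 45},{"rx": 0,"ry": 0,"rz": 0,"x": 5,"y": -1.9,"z": 11.9,"hand": 45},{"rx": 0,"ry": 0,"rz": 0,"x": 0,"y": 0,"z": 0,"hand": 45}]'

```text
time_s: 6.22
eef_pos: [515.4, 33.8, 33.7]
ee_rot: [0.618, 0.371, 0.41, -0.559]
force: [0.5, -4.3, 4.8]
grip_width: 0.692
```

```bash
python3 - <<'E'
from h import *
goto2((513.5,12.0,34),5.8,0.4)
im=capture("top");crop("top",im,285,145,485,285,4,"pics/top4c.png")
im=capture("side");crop("side",im,270,110,430,300,3,"pics/side4c.png")
E
```

```text
t 6.225 pos [515.44  33.82  33.7 ] xax [ 0.04 -0.39 -0.92] yax [0.99 0.1  0.  ] F [ 0.54 -4.32  4.77] w 59.08264375232926 j [ 0.03  0.59  1.73 -0.53  0.87  0.29]
rotvec [-0. -0. -0.] shift before turn [ 8.1  -4.13 19.94] after turn [ 8.1  -4.14 19.94]
```

View pics/top4c.png

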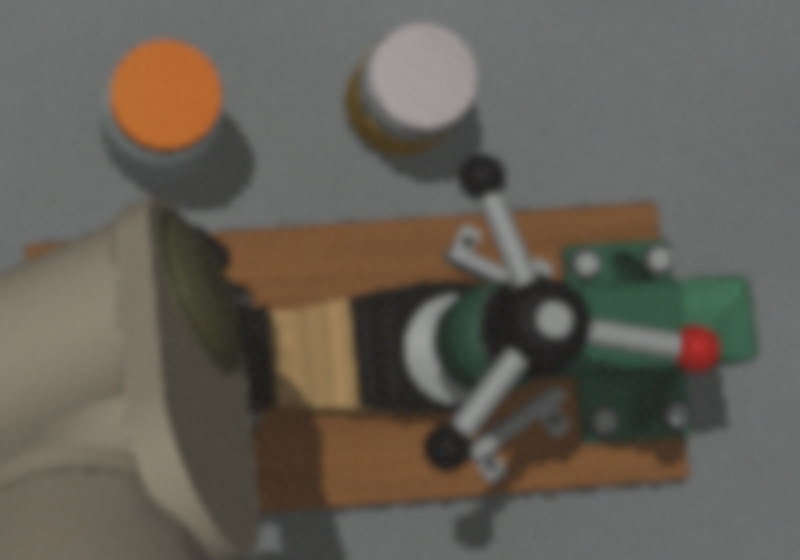

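View pics/side4c.png

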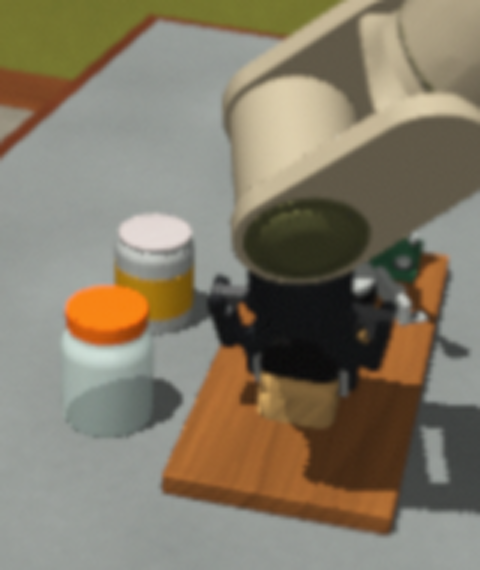

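Request:
jog_arm --increments '[{"rx": 0,"ry": 0,"rz": 0,"x": 1.6,"y": -1.3,"z": 3.7,"hand": 45},{"rx": 0,"ry": 0,"rz": 0,"x": 1.6,"y": -1.3,"z": 3.7,"hand": 45},{"rx": 0,"ry": 0,"rz": 0,"x": 1.6,"y": -1.3,"z": 3.7,"hand": 45},{"rx": 0,"ry": 0,"rz": 0,"x": 0.8,"y": 0,"z": 1.8,"hand": 45},{"rx": 0,"ry": 0,"rz": 0,"x": 0,"y": 0,"z": 0,"hand": 45}]'

```text
time_s: 6.95
eef_pos: [513.2, 21.2, 33.6]
ee_rot: [0.619, 0.371, 0.41, -0.558]
force: [0.2, 6.1, 9.8]
grip_width: 0.697
```

```bash
python3 - <<'E'
from h import *
goto2((513.5,12.0,34),5.8,0.4)
E
```

```text
t 6.95 pos [513.24  21.22  33.64] xax [ 0.04 -0.39 -0.92] yax [0.99 0.1  0.  ] F [0.22 6.13 9.79] w 59.53108736452174 j [ 0.01  0.58  1.74 -0.54  0.85  0.27]
rotvec [ 0. -0. -0.] shift before turn [ 3.23 -0.68  8.62] after turn [ 3.25 -0.67  8.61]
```

Request:
jog_arm --increments '[{"rx": 0,"ry": 0,"rz": 0,"x": 0.8,"y": 0,"z": 1.8,"hand": 45},{"rx": 0,"ry": 0,"rz": 0,"x": 0.8,"y": 0,"z": 1.8,"hand": 45},{"rx": 0,"ry": 0,"rz": 0,"x": 0,"y": 0,"z": 0,"hand": 45}]'

```text
time_s: 7.32
eef_pos: [513.7, 17.5, 33.6]
ee_rot: [0.619, 0.371, 0.41, -0.558]
force: [-0.8, 6.9, 10.7]
grip_width: 0.689
```

Request:
jog_arm --increments '[{"rx": 0,"ry": 0,"rz": 0,"x": 0.8,"y": 0,"z": 1.8,"hand": 45},{"rx": 0,"ry": 0,"rz": 0,"x": 0,"y": 0,"z": 0,"hand": 45}]'

```text
time_s: 7.58
eef_pos: [513.9, 15.6, 33.6]
ee_rot: [0.619, 0.371, 0.41, -0.558]
force: [-1.2, 8.0, 11.6]
grip_width: 0.699
```

Request:
jog_arm --increments '[{"rx": 0,"ry": 0,"rz": 0,"x": 0.8,"y": 0,"z": 1.8,"hand": 45},{"rx": 0,"ry": 0,"rz": 0,"x": 0,"y": 0,"z": 0,"hand": 45}]'

```text
time_s: 7.82
eef_pos: [514.1, 13.6, 33.6]
ee_rot: [0.619, 0.371, 0.41, -0.558]
force: [-2.3, 6.8, 11.8]
grip_width: 0.694
```

Request:
jog_arm --increments '[{"rx": 0,"ry": 0,"rz": 0,"x": 0.8,"y": 0,"z": 1.8,"hand": 45},{"rx": 0,"ry": 0,"rz": 0,"x": 0,"y": 0,"z": 0,"hand": 45}]'

```text
time_s: 8.07
eef_pos: [514.3, 11.7, 33.6]
ee_rot: [0.619, 0.371, 0.41, -0.558]
force: [-1.0, 7.3, 12.0]
grip_width: 0.695
```

Request:
jog_arm --increments '[{"rx": 0,"ry": 0,"rz": 0,"x": 0.8,"y": 0,"z": 1.8,"hand": 45},{"rx": 0,"ry": 0,"rz": 0,"x": 0,"y": 0,"z": 0,"hand": 45}]'

```text
time_s: 8.32
eef_pos: [514.3, 10.8, 33.6]
ee_rot: [0.618, 0.372, 0.41, -0.557]
force: [-3.2, 16.3, 14.2]
grip_width: 0.692
```

Request:
jog_arm --increments '[{"rx": 0,"ry": 0,"rz": 0,"x": 0.6,"y": 0,"z": 1.4,"hand": 45},{"rx": 0,"ry": 0,"rz": 0,"x": 0,"y": 0,"z": 0,"hand": 45}]'

```text
time_s: 8.57
eef_pos: [514.2, 10.3, 33.6]
ee_rot: [0.618, 0.372, 0.411, -0.557]
force: [-6.0, 24.7, 18.9]
grip_width: 0.693
```

```bash
python3 - <<'E'
from h import *
goto2((513.5,12.0,34),5.8,0.4)
im=capture("top");crop("top",im,285,145,485,285,4,"pics/top5c.png")
E
```

```text
t 8.575 pos [514.19  10.26  33.56] xax [ 0.04 -0.38 -0.92] yax [0.99 0.1  0.  ] F [-5.97 24.67 18.9 ] w 59.187484369772875 j [-0.02  0.57  1.75 -0.54  0.84  0.25]
rotvec [-0. -0. -0.] shift before turn [-1.1  -0.51 -1.49] after turn [-1.11 -0.51 -1.49]
```

View pics/top5c.png

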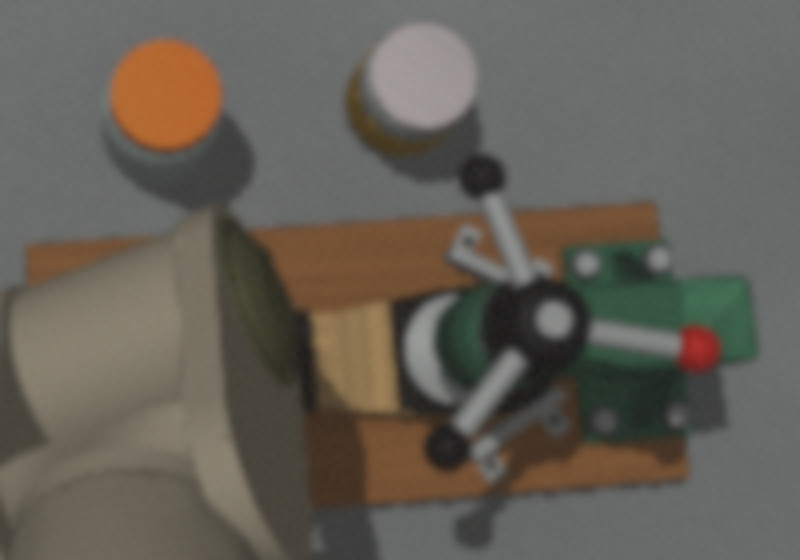

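Request:
jog_arm --increments '[{"rx": 0,"ry": 0,"rz": 0,"x": -0.4,"y": 0,"z": -0.9,"hand": 85},{"rx": 0,"ry": 0,"rz": 0,"x": 0,"y": 0,"z": 0,"hand": 85},{"rx": 0,"ry": 0,"rz": 0,"x": 0,"y": 0,"z": 0,"hand": 85},{"rx": 0,"ry": 0,"rz": 0,"x": -15,"y": 0,"z": 0,"hand": 85},{"rx": 0,"ry": 0,"rz": 0,"x": -50,"y": 0,"z": 0,"hand": 85}]'

```text
time_s: 9.25
eef_pos: [510.0, 33.0, 92.2]
ee_rot: [0.617, 0.369, 0.412, -0.56]
force: [0.6, 0.3, -0.6]
grip_width: 0.991
```

Request:
jog_arm --increments '[{"rx": 0,"ry": 0,"rz": 0,"x": -50,"y": 0,"z": 0,"hand": 85},{"rx": 0,"ry": 0,"rz": 0,"x": -50,"y": 0,"z": 0,"hand": 85},{"rx": 0,"ry": 0,"rz": 0,"x": -50,"y": 0,"z": 0,"hand": 85},{"rx": 0,"ry": 0,"rz": 0,"x": -50,"y": 0,"z": 0,"hand": 85},{"rx": 0,"ry": 0,"rz": 0,"x": -50,"y": 0,"z": 0,"hand": 85}]'

```text
time_s: 9.88
eef_pos: [500.8, 130.6, 325.3]
ee_rot: [0.618, 0.371, 0.411, -0.558]
force: [1.4, -0.3, -0.7]
grip_width: 0.994
```

```bash
python3 - <<'E'
from h import *
goto2((524,-87,330),112,0.0)
im=capture("top");crop("top",im,285,145,485,285,4,"pics/top6c.png")
im=capture("side");crop("side",im,270,110,430,300,3,"pics/side6c.png")
E
```

```text
t 9.875 pos [500.81 130.6  325.28] xax [ 0.04 -0.39 -0.92] yax [ 0.99  0.1  -0.  ] F [ 1.36 -0.28 -0.73] w 84.92341016320162 j [ 0.22  0.31  1.31 -0.4   1.57  0.13]
rotvec [-1.82  0.28  0.37] shift before turn [ 80.48   0.89 203.55] after turn [  -4.72 -210.44  -60.02]
```

View pics/top6c.png

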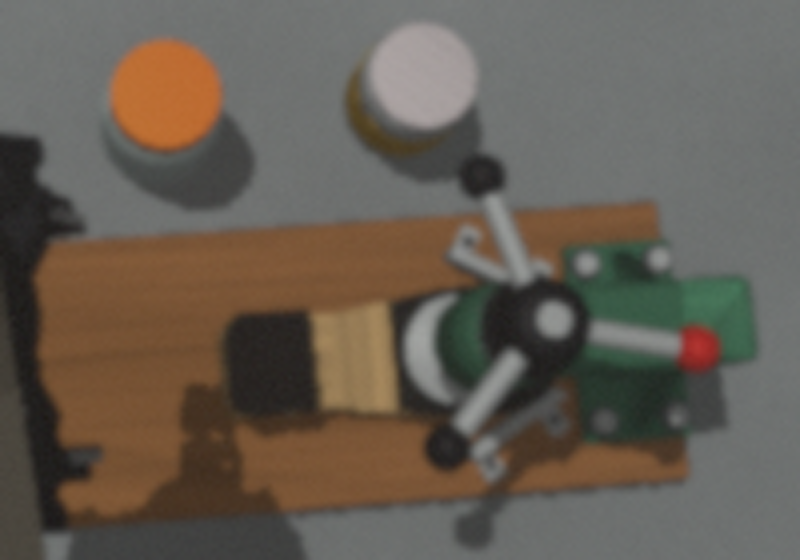

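View pics/side6c.png

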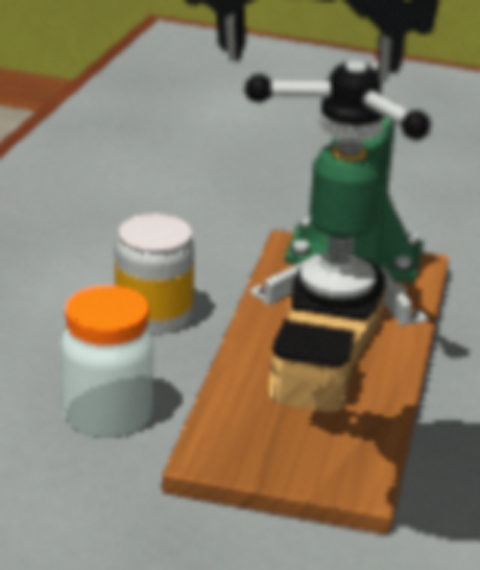

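```bash
python3 - <<'E'
from h import *
A=np.array([523.8,-86.6,0]);a=np.radians(-84.2);hd=np.array([np.cos(a),np.sin(a),0]);l=np.array([-hd[1],hd[0],0])
f=lambda p:(np.dot(p-A,hd),np.dot(p-A,l))
print("expect (-135, ±17)")
for c in[(228,330),(231,395),(226,362)]:print("heelback",f(plane("top",tc(c),67)))
for c in[(312,310),(317,412)]:print("heel front",f(plane("top",tc(c),67)))
for c in[(398,302),(402,415)]:print("tread rear",f(plane("top",tc(c),49)))
for c in[(273,367),(345,380),(308,375)]:print("side heelback",f(plane("side",sc(c),67)))
for c in[(26,245),(44,530)]:print("board rear (-245,±85)",f(plane("top",tc(c),20)))
E
```

```text
expect (-135, ±17)
heelback (np.float64(-131.99843666175087), np.float64(20.28908142440056))
heelback (np.float64(-133.29218462083205), np.float64(-16.492577490034968))
heelback (np.float64(-134.61156657658876), np.float64(2.2681914546358968))
heel front (np.float64(-83.00725109961279), np.float64(28.3221646317958))
heel front (np.float64(-85.3302236283215), np.float64(-29.562438533048578))
tread rear (np.float64(-29.216290188793803), np.float64(31.040068145412864))
tread rear (np.float64(-33.27055576948165), np.float64(-34.45747733596072))
side heelback (np.float64(-156.09372379655062), np.float64(23.81923848782614))
side heelback (np.float64(-157.22234640328523), np.float64(-31.35843248185467))
side heelback (np.float64(-158.82505539166024), np.float64(-3.560083896803541))
board rear (-245,±85) (np.float64(-243.89526561436494), np.float64(83.12868655969176))
board rear (-245,±85) (np.float64(-243.95570195421075), np.float64(-85.0379630379954))
```

Request:
jog_arm --increments '[{"rx": -0.165,"ry": 0.0255,"rz": 0.0336,"x": 0,"y": 0,"z": 0,"hand": 85},{"rx": -0.165,"ry": 0.0255,"rz": 0.0336,"x": 0,"y": 0,"z": 0,"hand": 85},{"rx": -0.165,"ry": 0.0255,"rz": 0.0336,"x": 0,"y": 0,"z": 0,"hand": 85},{"rx": -0.165,"ry": 0.0255,"rz": 0.0336,"x": 0,"y": 0,"z": 0,"hand": 85},{"rx": -0.165,"ry": 0.0255,"rz": 0.0336,"x": 0,"y": 0,"z": 0,"hand": 85}]'

```text
time_s: 10.6
eef_pos: [501.0, 129.7, 322.7]
ee_rot: [0.731, 0.156, 0.607, -0.269]
force: [0.6, 0.2, -0.1]
grip_width: 0.994
```

Request:
jog_arm --increments '[{"rx": -0.165,"ry": 0.0255,"rz": 0.0336,"x": 0,"y": 0,"z": 0,"hand": 85},{"rx": -0.165,"ry": 0.0255,"rz": 0.0336,"x": 0,"y": 0,"z": 0,"hand": 85},{"rx": -0.165,"ry": 0.0255,"rz": 0.0336,"x": 0,"y": 0,"z": 0,"hand": 85},{"rx": -0.165,"ry": 0.0255,"rz": 0.0336,"x": 0,"y": 0,"z": 0,"hand": 85},{"rx": -0.165,"ry": 0.0255,"rz": 0.0336,"x": 0,"y": 0,"z": 0,"hand": 85}]'

```text
time_s: 11.22
eef_pos: [501.1, 129.7, 322.8]
ee_rot: [0.713, -0.084, 0.693, 0.067]
force: [-0.7, -0.2, -0.5]
grip_width: 0.993
```

Request:
jog_arm --increments '[{"rx": -0.165,"ry": 0.0255,"rz": 0.0336,"x": 0,"y": 0,"z": 0,"hand": 85},{"rx": 0,"ry": 0,"rz": 0,"x": 0,"y": 0,"z": 0,"hand": 85}]'

```text
time_s: 11.48
eef_pos: [501.5, 129.4, 322.5]
ee_rot: [0.694, -0.13, 0.695, 0.132]
force: [-0.8, -0.1, 0.5]
grip_width: 0.995
```

```bash
python3 - <<'E'
from h import *
goto2((524,-87,330),114,0.0)
E
```

```text
t 11.475 pos [501.51 129.38 322.52] xax [-0.  0. -1.] yax [-0.36  0.93  0.  ] F [-0.8  -0.11  0.48] w 85.00909142494031 j [ 0.02  0.25  1.35  0.    1.55 -1.92]
rotvec [-0.05 -0.   -0.  ] shift before turn [  -8.12 -209.74  -57.67] after turn [  -7.48 -206.82  -67.46]
```

Request:
jog_arm --increments '[{"rx": -0.05,"ry": 0,"rz": 0,"x": -7,"y": 0,"z": 0,"hand": 85},{"rx": 0,"ry": 0,"rz": 0,"x": 0,"y": -51.7,"z": -16.9,"hand": 70},{"rx": 0,"ry": 0,"rz": 0,"x": 0,"y": -51.7,"z": -16.9,"hand": 70},{"rx": 0,"ry": 0,"rz": 0,"x": 0,"y": -51.7,"z": -16.9,"hand": 70},{"rx": 0,"ry": 0,"rz": 0,"x": 0,"y": -51.7,"z": -16.9,"hand": 70}]'

```text
time_s: 12.1
eef_pos: [524.7, -88.1, 329.3]
ee_rot: [0.691, -0.147, 0.692, 0.148]
force: [0.6, 0.7, 1.3]
grip_width: 0.818
```

Request:
jog_arm --increments '[{"rx": 0,"ry": 0,"rz": 0,"x": 0,"y": 0,"z": 0,"hand": 70},{"rx": 0,"ry": 0,"rz": 0,"x": 0,"y": 0,"z": 0,"hand": 70}]'

```text
time_s: 12.35
eef_pos: [524.8, -86.1, 329.2]
ee_rot: [0.691, -0.147, 0.692, 0.149]
force: [-0.7, 0.7, 0.1]
grip_width: 0.822
```

```bash
python3 - <<'E'
from h import *
goto2((524.2,-86.9,275),113,0.0)
im=capture("side");crop("side",im,270,20,430,210,3,"pics/side7c.png")
E
```

```text
t 12.35 pos [524.84 -86.08 329.17] xax [-0.  0. -1.] yax [-0.41  0.91  0.  ] F [-0.7   0.66  0.13] w 70.21335371366636 j [-0.38  0.28  1.29  0.    1.57 -2.38]
rotvec [ 0.02 -0.   -0.  ] shift before turn [54.17 -0.65 -0.91] after turn [54.17 -0.51 -0.91]
```

View pics/side7c.png

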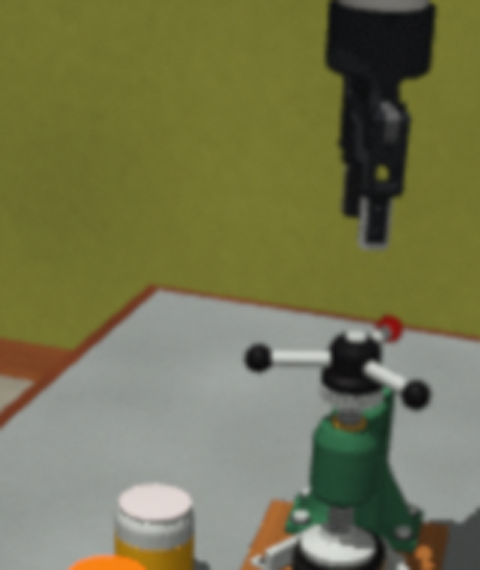

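Request:
jog_arm --increments '[{"rx": 0.03,"ry": 0,"rz": 0,"x": 10,"y": -0.6,"z": -0.9,"hand": 78},{"rx": 0,"ry": 0,"rz": 0,"x": 40,"y": 0,"z": 0,"hand": 78},{"rx": 0,"ry": 0,"rz": 0,"x": 0,"y": 0,"z": 0,"hand": 78}]'

```text
time_s: 12.78
eef_pos: [523.3, -86.3, 276.7]
ee_rot: [0.691, -0.136, 0.695, 0.14]
force: [-0.1, 0.5, 0.5]
grip_width: 0.916
```

Request:
jog_arm --increments '[{"rx": 0,"ry": 0,"rz": 0,"x": 20,"y": 0,"z": 0,"hand": 78},{"rx": 0,"ry": 0,"rz": 0,"x": 20,"y": 0,"z": 0,"hand": 78},{"rx": 0,"ry": 0,"rz": 0,"x": 0,"y": 0,"z": 0,"hand": 78}]'

```text
time_s: 13.15
eef_pos: [524.2, -86.9, 239.4]
ee_rot: [0.693, -0.137, 0.694, 0.14]
force: [0.5, -0.4, -0.1]
grip_width: 0.916
```

Request:
jog_arm --increments '[{"rx": 0,"ry": 0,"rz": 0,"x": 17,"y": 0,"z": 0,"hand": 78},{"rx": 0,"ry": 0,"rz": 0,"x": 17,"y": 0,"z": 0,"hand": 78},{"rx": 0,"ry": 0,"rz": 0,"x": 0,"y": 0,"z": 0,"hand": 78}]'

```text
time_s: 13.52
eef_pos: [524.4, -87.1, 205.8]
ee_rot: [0.693, -0.137, 0.694, 0.139]
force: [-0.0, 0.4, -0.0]
grip_width: 0.911
```

```bash
python3 - <<'E'
from h import *
goto2((524.2,-86.9,205),113,0.0)
im=capture("side");crop("side",im,270,60,430,250,3,"pics/side8c.png")
E
```

```text
t 13.525 pos [524.39 -87.13 205.82] xax [-0.  0. -1.] yax [-0.38  0.92  0.  ] F [-0.05  0.37 -0.02] w 77.76099015083378 j [-0.39  0.35  1.52  0.    1.28 -2.35]
rotvec [-0.01 -0.   -0.  ] shift before turn [ 0.82  0.28 -0.09] after turn [ 0.82  0.28 -0.09]
```

View pics/side8c.png

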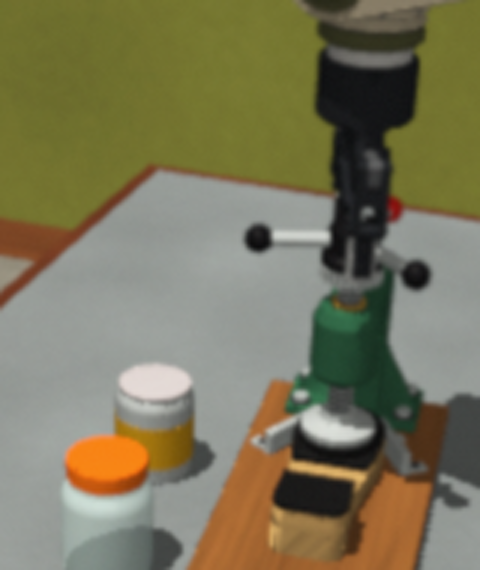

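Request:
jog_arm --increments '[{"rx": 0.1,"ry": 0,"rz": 0,"x": 0,"y": 0,"z": 0,"hand": 78},{"rx": 0.1,"ry": 0,"rz": 0,"x": 0,"y": 0,"z": 0,"hand": 78},{"rx": 0.1,"ry": 0,"rz": 0,"x": 0,"y": 0,"z": 0,"hand": 78},{"rx": 0.1,"ry": 0,"rz": 0,"x": 0,"y": 0,"z": 0,"hand": 78},{"rx": 0.1,"ry": 0,"rz": 0,"x": 0,"y": 0,"z": 0,"hand": 78}]'

```text
time_s: 14.2
eef_pos: [525.6, -87.6, 206.7]
ee_rot: [0.707, 0.039, 0.705, -0.038]
force: [6.2, -2.3, -5.2]
grip_width: 0.911
```

```bash
python3 - <<'E'
from h import *
goto2((524.2,-86.9,205),113,0.0);s=sense();print(s["wrist_torque"])
im=capture("side");crop("side",im,270,60,430,250,3,"pics/side9c.png")
E
```

```text
t 14.2 pos [525.64 -87.62 206.66] xax [ 0.  0. -1.] yax [0.11 0.99 0.  ] F [ 6.23 -2.3  -5.18] w 77.84007783881546 j [-0.39  0.35  1.51  0.    1.28 -1.85]
rotvec [-0.51  0.   -0.  ] shift before turn [ 1.66  0.56 -1.52] after turn [ 1.66  1.23 -1.05]
[-0.18 -0.96  0.29]
```

View pics/side9c.png

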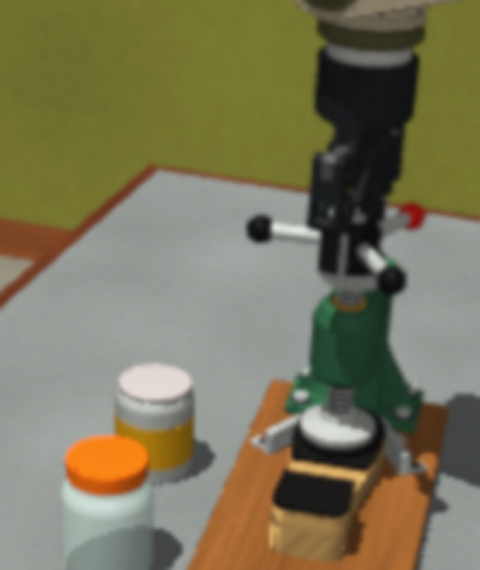

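Request:
jog_arm --increments '[{"rx": 0.12,"ry": 0,"rz": 0,"x": 0,"y": 0,"z": 0,"hand": 78},{"rx": 0.12,"ry": 0,"rz": 0,"x": 0,"y": 0,"z": 0,"hand": 78},{"rx": 0.12,"ry": 0,"rz": 0,"x": 0,"y": 0,"z": 0,"hand": 78},{"rx": 0.12,"ry": 0,"rz": 0,"x": 0,"y": 0,"z": 0,"hand": 78},{"rx": 0.12,"ry": 0,"rz": 0,"x": 0,"y": 0,"z": 0,"hand": 78}]'

```text
time_s: 14.88
eef_pos: [525.3, -88.3, 206.6]
ee_rot: [0.664, 0.246, 0.662, -0.246]
force: [3.4, -5.4, -4.5]
grip_width: 0.915
```

Request:
jog_arm --increments '[{"rx": 0.12,"ry": 0,"rz": 0,"x": 0,"y": 0,"z": 0,"hand": 78},{"rx": 0.12,"ry": 0,"rz": 0,"x": 0,"y": 0,"z": 0,"hand": 78},{"rx": 0.12,"ry": 0,"rz": 0,"x": 0,"y": 0,"z": 0,"hand": 78},{"rx": 0.12,"ry": 0,"rz": 0,"x": 0,"y": 0,"z": 0,"hand": 78},{"rx": 0.12,"ry": 0,"rz": 0,"x": 0,"y": 0,"z": 0,"hand": 78}]'

```text
time_s: 15.5
eef_pos: [524.7, -88.5, 206.3]
ee_rot: [0.561, 0.431, 0.561, -0.431]
force: [-0.8, -6.6, -3.8]
grip_width: 0.912
```

```bash
python3 - <<'E'
from h import *
goto2((524.2,-86.9,205),113,0.0);s=sense();print(s["wrist_torque"])
im=capture("side");crop("side",im,270,60,430,250,3,"pics/side10c.png")
E
```

```text
t 15.5 pos [524.7  -88.54 206.33] xax [-0. -0. -1.] yax [ 0.97  0.26 -0.  ] F [-0.81 -6.65 -3.77] w 77.8711447126089 j [-0.39  0.35  1.52 -0.    1.28 -0.65]
rotvec [-1.71  0.    0.  ] shift before turn [ 1.33 -0.06 -1.71] after turn [1.33 1.7  0.18]
[-1.03 -0.06  0.28]
```

View pics/side10c.png

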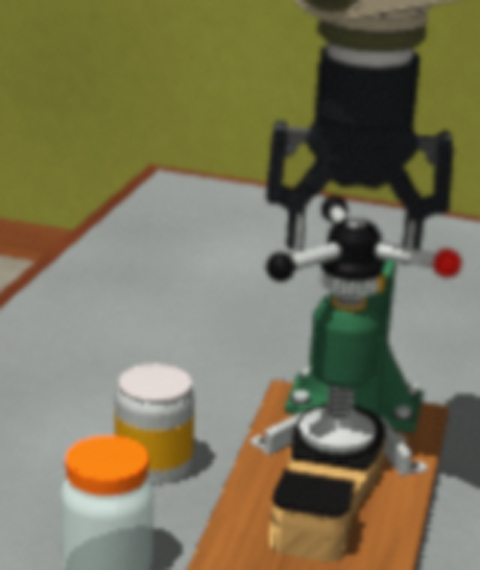

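Request:
jog_arm --increments '[{"rx": 0.12,"ry": 0,"rz": 0,"x": 2,"y": 0,"z": 0,"hand": 78},{"rx": 0.12,"ry": 0,"rz": 0,"x": 2,"y": 0,"z": 0,"hand": 78},{"rx": 0.12,"ry": 0,"rz": 0,"x": 2,"y": 0,"z": 0,"hand": 78},{"rx": 0.12,"ry": 0,"rz": 0,"x": 0,"y": 0,"z": 0,"hand": 78},{"rx": 0.12,"ry": 0,"rz": 0,"x": 0,"y": 0,"z": 0,"hand": 78}]'

```text
time_s: 16.18
eef_pos: [524.3, -88.3, 200.8]
ee_rot: [-0.408, -0.577, -0.409, 0.577]
force: [-3.5, -4.7, 0.0]
grip_width: 0.916
```

```bash
python3 -c "
from h import *
s=sense();print(s['wrist_torque'],s['force'],s['joints'],s['eef_pos'])"
```

```text
[-0.8   0.58  0.29] [-3.46 -4.7   0.  ] [-0.39  0.35  1.52 -0.    1.27 -0.05] [524.32 -88.34 200.85]
```

Request:
jog_arm --increments '[{"rx": 0.12,"ry": 0,"rz": 0,"x": 0,"y": 0,"z": 0,"hand": 78},{"rx": 0.12,"ry": 0,"rz": 0,"x": 0,"y": 0,"z": 0,"hand": 78},{"rx": 0.12,"ry": 0,"rz": 0,"x": 0,"y": 0,"z": 0,"hand": 78}]'

```text
time_s: 16.55
eef_pos: [523.2, -88.6, 200.3]
ee_rot: [-0.298, -0.639, -0.299, 0.642]
force: [-10.3, -7.0, 0.4]
grip_width: 0.914
```

```bash
python3 -c "
from h import *
s=sense();print(s['wrist_torque'],s['force'],s['joints'],s['eef_pos'])
im=capture('side');crop('side',im,270,60,430,250,3,'pics/side11c.png')"
```

```text
[-1.14  1.49  0.56] [-10.27  -7.     0.45] [-0.39  0.35  1.53 -0.    1.27  0.31] [523.24 -88.63 200.26]
```

View pics/side11c.png

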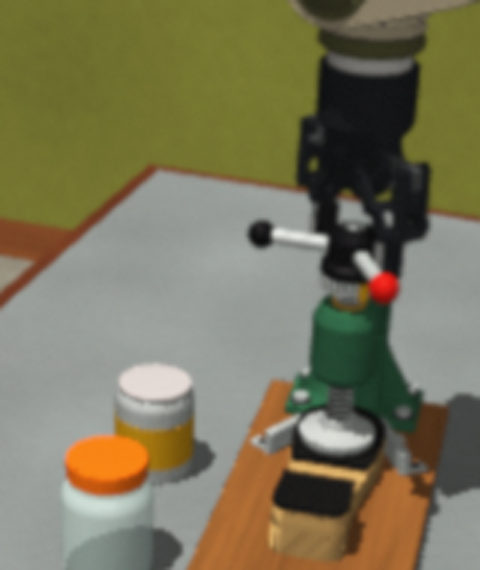

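Request:
jog_arm --increments '[{"rx": 0.1,"ry": 0,"rz": 0,"x": 0,"y": 0,"z": 0,"hand": 78},{"rx": 0.1,"ry": 0,"rz": 0,"x": 0,"y": 0,"z": 0,"hand": 78},{"rx": 0.1,"ry": 0,"rz": 0,"x": 0,"y": 0,"z": 0,"hand": 78},{"rx": 0.1,"ry": 0,"rz": 0,"x": 0,"y": 0,"z": 0,"hand": 78},{"rx": 0.1,"ry": 0,"rz": 0,"x": 0,"y": 0,"z": 0,"hand": 78}]'

```text
time_s: 17.23
eef_pos: [522.7, -87.8, 200.1]
ee_rot: [-0.13, -0.693, -0.132, 0.697]
force: [-13.0, -2.6, 0.2]
grip_width: 0.91
```

```bash
python3 -c "
from h import *
s=sense();print(s['wrist_torque'],s['force'],s['joints'],s['eef_pos'])
im=capture('side');crop('side',im,270,60,430,250,3,'pics/side12c.png')"
```

```text
[-0.45  1.83  0.5 ] [-12.98  -2.63   0.25] [-0.39  0.35  1.53 -0.    1.27  0.81] [522.73 -87.75 200.12]
```

View pics/side12c.png

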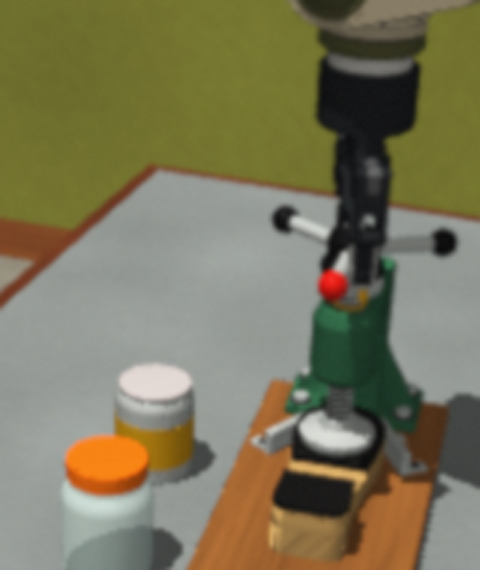

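Request:
jog_arm --increments '[{"rx": 0.1,"ry": 0,"rz": 0,"x": 0,"y": 0,"z": 0,"hand": 78},{"rx": 0.1,"ry": 0,"rz": 0,"x": 0,"y": 0,"z": 0,"hand": 78},{"rx": 0.1,"ry": 0,"rz": 0,"x": 0,"y": 0,"z": 0,"hand": 78},{"rx": 0.1,"ry": 0,"rz": 0,"x": 0,"y": 0,"z": 0,"hand": 78},{"rx": 0.1,"ry": 0,"rz": 0,"x": 0,"y": 0,"z": 0,"hand": 78}]'

```text
time_s: 17.9
eef_pos: [522.6, -86.9, 200.1]
ee_rot: [0.046, -0.703, 0.044, 0.708]
force: [-12.2, 1.2, 1.0]
grip_width: 0.915
```

Request:
jog_arm --increments '[{"rx": 0.1,"ry": 0,"rz": 0,"x": 0,"y": 0,"z": 0,"hand": 78},{"rx": 0.1,"ry": 0,"rz": 0,"x": 0,"y": 0,"z": 0,"hand": 78},{"rx": 0.1,"ry": 0,"rz": 0,"x": 0,"y": 0,"z": 0,"hand": 78},{"rx": 0.1,"ry": 0,"rz": 0,"x": 0,"y": 0,"z": 0,"hand": 78},{"rx": 0.1,"ry": 0,"rz": 0,"x": 0,"y": 0,"z": 0,"hand": 78}]'

```text
time_s: 18.52
eef_pos: [522.7, -86.0, 200.0]
ee_rot: [0.219, -0.67, 0.217, 0.675]
force: [-12.7, 5.3, 1.4]
grip_width: 0.906
```

```bash
python3 -c "
from h import *
s=sense();print(s['wrist_torque'],s['force'],s['joints'],s['eef_pos'])
im=capture('side');crop('side',im,270,60,430,250,3,'pics/side13c.png')"
```

```text
[0.98 1.64 0.5 ] [-12.7    5.25   1.38] [-0.39  0.35  1.53  0.    1.27  1.81] [522.7  -86.01 200.04]
```

View pics/side13c.png

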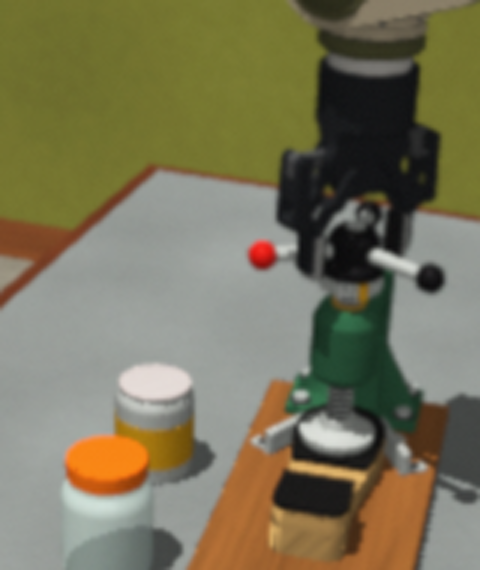

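Request:
jog_arm --increments '[{"rx": -0.1,"ry": 0,"rz": 0,"x": 0,"y": 0,"z": 0,"hand": 78},{"rx": 0,"ry": 0,"rz": 0,"x": 0,"y": 0,"z": 0,"hand": 78},{"rx": 0,"ry": 0,"rz": 0,"x": -20,"y": 0,"z": 0,"hand": 78},{"rx": 0,"ry": 0,"rz": 0,"x": -50,"y": 0,"z": 0,"hand": 78},{"rx": 0,"ry": 0,"rz": 0,"x": -50,"y": 0,"z": 0,"hand": 78}]'

```text
time_s: 19.2
eef_pos: [524.4, -87.6, 321.6]
ee_rot: [0.185, -0.682, 0.183, 0.683]
force: [1.3, -0.1, 0.8]
grip_width: 0.909
```

Request:
jog_arm --increments '[{"rx": 0,"ry": 0,"rz": 0,"x": -50,"y": 0,"z": 0,"hand": 78},{"rx": 0,"ry": 0,"rz": 0,"x": -40,"y": 0,"z": 0,"hand": 78},{"rx": 0,"ry": 0,"rz": 0,"x": 0,"y": 0,"z": 0,"hand": 78},{"rx": 0,"ry": 0,"rz": 0,"x": 0,"y": 0,"z": 0,"hand": 78}]'

```text
time_s: 19.7
eef_pos: [524.5, -87.8, 408.6]
ee_rot: [0.185, -0.682, 0.183, 0.684]
force: [-0.9, 0.1, -0.3]
grip_width: 0.918
```

```bash
python3 -c "
from h import *
s=sense();print(s['wrist_torque'],s['force'],s['joints'],s['eef_pos'])
im=capture('side');crop('side',im,270,60,430,250,3,'pics/side14c.png')
im=capture('top');crop('top',im,285,145,485,285,4,'pics/top14c.png')"
```

```text
[ 0.01 -0.02  0.04] [-0.85  0.15 -0.34] [-0.39  0.28  1.09  0.    1.77  1.71] [524.47 -87.76 408.62]
```

View pics/side14c.png

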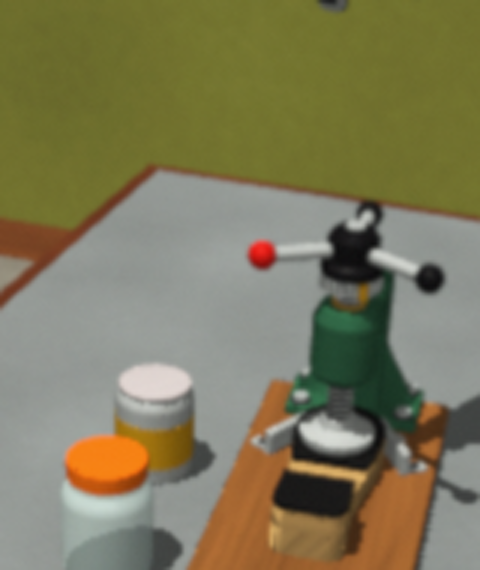

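View pics/top14c.png

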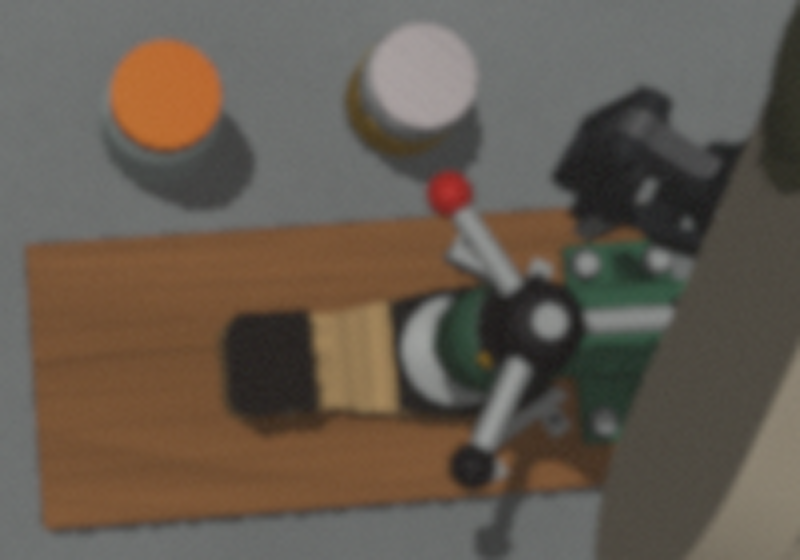

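```bash
python3 -c "
from rig import *
print(finish_job())"
```

```text
the job is handed in; nothing more can be done
None
```

The sole is clamped home under the pad, and the job was handed in at about 20 s of the 58 s allowed. `finish_job` reports no verdict, so the result rests on my own checks below.

**What I did**
- **Sole:** I gripped it by the heel with the tool tilted 0.4 rad to clear the spokes, straightened it, and slid it toe first into the V. I stopped when the push force rose steeply to about 25 N, then let go.
- **Handle:** I set the open fingers down between the spokes and turned the wrist clockwise about 4.2 rad. I then backed off and lifted clear.

**Last checks**
- **Position:** after release, the top view put the heel back 134.6 mm behind the screw axis (135 expected), about 2 mm or less off centre and skewed about 2°. After winding, the heel was at the same place in the picture.
- **Winding:** the torque held at about 0.29 N m while the screw ran down. It then stayed at 0.50–0.56 N m for about 1 rad more with the yellow tooth standing still, so the ratchet was slipping. The red ball turned about 3.9 rad in all, which leaves well over 1 rad of slip, more than the three clicks needed.
- **Clamp force:** I could not measure it directly. I inferred it from the steady slip torque.
- **Robot and bystanders:** the arm ended about 160 mm above the hub with no measurable force on it. The jar and the tin had not moved in the pictures. The hammer was outside the final pictures, and the arm never went near it.

**One disagreement:** a side-view estimate of the heel back came out about 22 mm off. I put this down to picking the wrong edge in the picture and did not measure it again. The top view, the tool position and the contact force all agreed that the sole was home.

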